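Post the inspected sample through the drop-box flap

TASK

Push the sample carrier that lies on the feed deck of the drop box along the deck and in under the hanging flap, with shut fingertips and without flicking, gripping or lifting it, until it drops into the box. Then draw the fingers back out so that the flap swings fully shut by itself. Leave the spare carrier, the jar and the pliers on the bench where they are.

Things in the scene. Friction and masses are not known exactly. Their poses are not given: they have to be found in the camera images.
- chute: Grey and aluminium drop box, fixed to the bench. Origin on the bench under the middle of the closed flap's lower edge; x = feed direction into the box (away from the robot), y left, z up. Level feed deck, top at z = 90 mm, from x = -160 mm (open end) to a lip at x = +36. Side rails 110 mm apart inside stand 12 mm above the deck. Box x = -5 to +175, 110 mm wide inside, 136 mm high, clear roof and back.
- doorway (a point): Point on the deck top under the middle of the closed flap's lower edge: chute frame (0, 0, 90) mm; axes as the chute's. The doorway between the cheeks is open above as far as the hinge rod. Nothing of the box stands higher than 136 mm above the bench.
- rod (a point): Middle of the hinge rod, 7 mm thick, across the doorway along y: chute frame (30, 0, 132) mm, 42 mm above the deck. Upright fingers can go in along the deck until their front meets the rod, at about chute x = +26 mm.
- bin_floor (a point): Middle of the floor in the box: chute frame (105, 0, 8) mm. From the lip a smooth ramp slopes down into the box at 45 degrees, to the floor at x = 110 mm.
- flap (a joint): Angle of the grey flap (104 mm wide, 50 mm long, 3 mm thick). 0 = shut: it slopes from the rod down towards the robot, lower edge just above the deck at about x = 0. Grows as that edge swings inward (+x) and up, to 1.9 rad; under 1 N opens it. Two 16 mm round weights outside the cheeks (to 77 mm either side) shut it by gravity in about half a second; they rise to 162 mm above the bench.
- carrier: Carrier to be posted: loose black block 70 x 50 x 16 mm (x, y, z), brass dots on top, about 90 g, slippery, flat on the feed deck, its length along the deck, up to 13 degrees askew. Origin mid underside, z up. Pushed on its rear (-x) end it lifts the flap with its front edge, and tips off the lip once its rear end is at chute x = +1 to +15 mm: the fingers follow that far past the flap's closed edge.
- carrier_mid (a point): Centre of the carrier's body, 8 mm above its origin.
- spare: Spare carrier, same shape as the other but lying on the bench beside the box; leave it. Origin in the middle of its underside.
- jar: Amber jar, 44 mm across, 60 mm tall, standing on the bench beside the box; leave it. Origin in the middle of its underside.
- pliers: Small pliers with yellow handles, 130 mm long, 12 mm thick, lying on the bench beside the box; leave them. Origin on the bench under the pivot.

How it is judged:
By the outcome, as a careful person would: the job done as asked, in the order asked, and still so for the second after the job is handed in, with the robot touching nothing.
It also fails if it takes over 38 s, if anything falls off the work surface, if the arm or the gripper's body presses on something with over 40 N, if the wrist force passes 120 N, or if a joint passes its speed limit or range.

ROBOT

A 6-joint arm with a two-finger parallel gripper is mounted at the origin on the work surface. World frame = base frame: x ahead of the robot, y to its left, z up, the work surface at z = 0. Lengths are in m, angles in rad, forces in N, time in s.
With the tool pointing down it reaches from about 0.375 to 0.975 m from the base axis. Payload 3.8 kg.
Tool frame: the origin (TCP) lies on the mounting face of the last link; the fingertips stand 173 mm ahead of it and the grasp point (between the pads) lies 155 mm ahead of it; z points along the fingers, y is the line along which they close (so a half turn about z gives the same grasp; the last joint's range is limited). The gripper opens to 85 mm and grips with 20 to 120 N. Pads are 22 mm wide; open, the fingers measure 114 mm over their backs; the gripper's body (76 mm by 85 mm) begins 54 mm behind the grasp point. The pads swing forward as they close: fully open they stand 13 mm farther back than shut.
Start: joints at [1.306, 0.264, 1.604, -0, 1.274, -0.037], TCP at [0.152, 0.658, 0.405] pointing down, gripper open.
Joint ranges: [-2.63, 2.63], [-0.94, 2.18], [0.31, 2.57], [-1.31, 4.45], [0, 2.66], [-2.55, 2.55]. Speed limits (rad/s): [2.57, 2.57, 3.14, 3.14, 3.14, 3.14].

INTERFACE

Orientations are given as a rotation vector (axis times angle).
In Python, from workcell import bot gives the robot as it stands.
- The arm moves only by the tool drive_tool, never from a script. Its argument "increments" is a list of rows, each an object with "delta_pos": the shift along the tool's x, y, z in mm, a list of three; "turn": the turn about the tool's z in rad; "jaw": the opening, from -1 (shut) to 1 (fully open). A call has 1 to 8 rows; each row shifts and turns the commanded pose from where the row before left it, along the tool's axes as they then stand; what a row does not reach is not made up. A row lasts 1/12 s, in which the tool goes at most 41.7 mm and 7.16 degrees, less where a joint would pass 70% of its speed; a pose out of reach is approached as far as the arm can. A call is refused whole if a number of a shift passes 41.7 or a number of a turn 0.125, either way. A call with a gripper value outside its range is refused whole. The fingers move at their own pace and stop on an object; "grip_force" is the grip in N (left out, the last holds). Time passes only in rows, so rows that do not move let the fingers close. It gives the time, the measured TCP pose, the force, the opening and the grip force at its end, in the units of the state.
- bot.read_state(): the state, without advancing time (a new reading comes with each control period).
- bot.read_camera(name): name is "scene" or "side" or "wrist"; returns a dict with "pixels" (420x560x3 uint8, red, green, blue), "fovy" (degrees; the focal length in pixels is half the picture's height over the tangent of half this angle, whatever the lens; pixels are square), "cx", "cy" (the principal point, pixels), "camera_from_world" (4x4, takes a point from world to camera coordinates); the wrist camera has in their place "hand_eye" (4x4, takes a point from camera to tool coordinates, whose origin is the TCP and whose axes are the flange's). Camera axes: x right, y down, z forward; pixel columns grow to the right and rows downward; lengths in m; the calibration is good to about 2 mm. The wrist camera is an equidistant fisheye: a pixel r from the principal point sees the ray r / f radians off the axis. A picture is of the moment at which its call begins: read the wrist's pose just before it. There is no depth.
- bot.finish_job(): hands the job in; it is judged then, once.
The state is a dict: "time": time; "q": joint angles; "joint_vel": joint speeds; "joint_torque": joint torques, N m; "tool_pos": TCP position; "tcp_rot": TCP orientation; "wrist_force": force on the tool from outside, world axes, zero at the start; "torque": the same for the moment, N m; "width": opening from 0.0 (shut) to 1.0 (fully open); "grip_force": force on a finger pad.
Only numpy, scipy, OpenCV 4.12 (cv2) and the standard library are available. Lean on these libraries where they do the work, as an engineer would, in place of code of your own. Each camera call takes 0.05 s, during which the arm holds its last target. There are 200 camera calls.

## Working session

There is one attempt and no reset: what is moved stays moved. The work goes in short steps, Python scripts to look and compute and a tool call to move; the robot and the scene stay as the last step left them, time stands still between calls to the robot, and variables do not carry over. Pictures are saved under pics/ and viewed, at most 10 in all, crops included, and the job is handed in when it is done.

Besides the shell and the picture viewer there is one more tool, called as name(argument=value, ...) on one line, values as JSON. drive_tool: Moves the arm, as the interface text tells. Its arguments: {"type":"object","properties":{"increments":{"type":"array"},"grip_force":{"type":"number"}},"required":["increments"]}

```bash
mkdir -p pics; cat > h.py <<'E'
import numpy as np, cv2
from workcell import bot
def snap(n,f):
    s=bot.read_state(); c=bot.read_camera(n); cv2.imwrite('pics/'+f,c['pixels'][:,:,::-1]); return s,c
def ray(c,u,v):
    f=210/np.tan(np.radians(c['fovy'])/2); T=np.linalg.inv(c['camera_from_world'])
    d=T[:3,:3]@np.array([(u-c['cx'])/f,(v-c['cy'])/f,1]); return T[:3,3],d
def atz(c,u,v,z):
    o,d=ray(c,u,v); return o+d*(z-o[2])/d[2]
E
python3 - <<'E'
from h import *
import pickle
for n in ['scene','side','wrist']:
    s,c=snap(n,n+'0.png'); pickle.dump((s,c),open(n+'.pkl','wb'))
print(s)
E
```

```text
{'time': 0.1, 'q': array([ 1.30612961e+00,  2.64693048e-01,  1.60522085e+00, -1.70037272e-05,
        1.27369305e+00, -3.68819529e-02]), 'joint_vel': array([-0.00015999, -0.00257413, -0.00327862,  0.00127083, -0.00096988,
       -0.00107015]), 'joint_torque': array([ 7.52111828e-04, -5.16701210e+01, -3.68594205e+01, -1.95499597e-04,
        6.20033476e-03, -4.19858111e-05]), 'tool_pos': array([0.1523429 , 0.65727672, 0.40348486]), 'tcp_rot': array([-0.3569899 , -3.12095384,  0.0031317 ]), 'wrist_force': array([ 0.60932999,  0.10661981, -0.22473541]), 'torque': array([0.00840631, 0.0296393 , 0.0230702 ]), 'grip_force': 0.0, 'width': 0.99505040938927}
```

View pics/scene0.png

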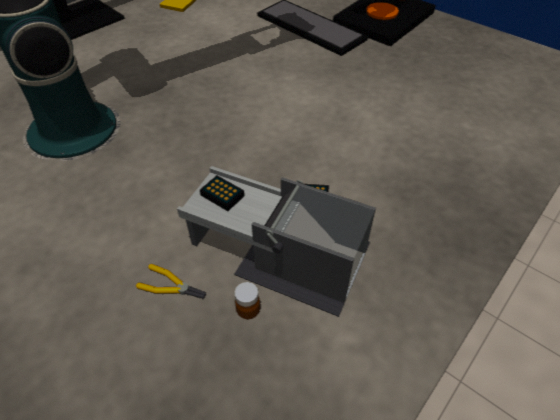

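View pics/side0.png

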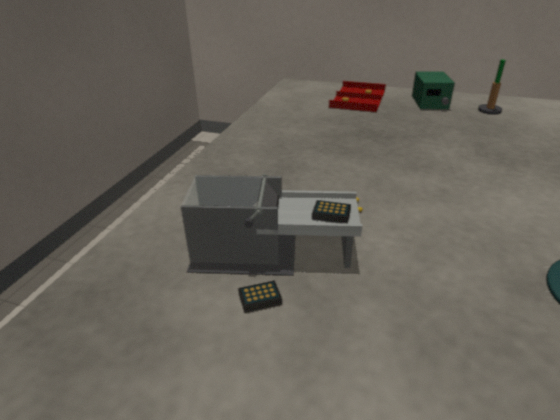

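View pics/wrist0.png

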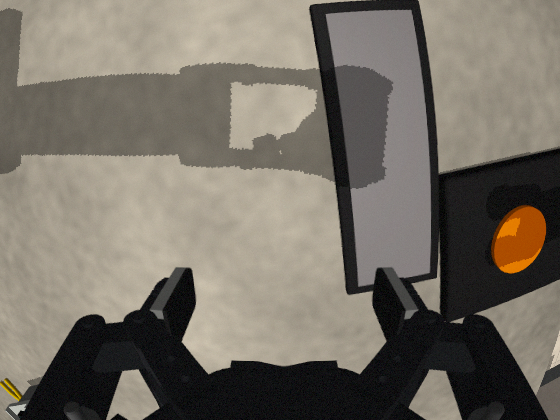

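The scene view shows the deck's open end near (180,210)–(212,172), the carrier at (222,192), and the box around (315,240). The jar is at (247,300), the pliers at (180,288), and the spare is behind the box. The side view shows the carrier at (332,211), and the wrist view sees only the far bench. I'll enlarge both fixed views side by side to pick corners.

```bash
python3 - <<'E'
import cv2,numpy as np,pickle
from h import *
a=cv2.imread('pics/scene0.png')[160:260,170:303]; b=cv2.imread('pics/side0.png')[170:270,235:368]
a=cv2.resize(a,(798,600),interpolation=cv2.INTER_CUBIC); cv2.imwrite('pics/ca.png',a)
b=cv2.resize(b,(798,600),interpolation=cv2.INTER_CUBIC); cv2.imwrite('pics/cb.png',b)
_,c=pickle.load(open('scene.pkl','rb'));_,d=pickle.load(open('side.pkl','rb'))
print(atz(c,222,190,.106),atz(d,332,209,.106))
E
```

```text
[0.51587148 0.02448747 0.106     ] [0.51031668 0.02546555 0.106     ]
```

View pics/ca.png

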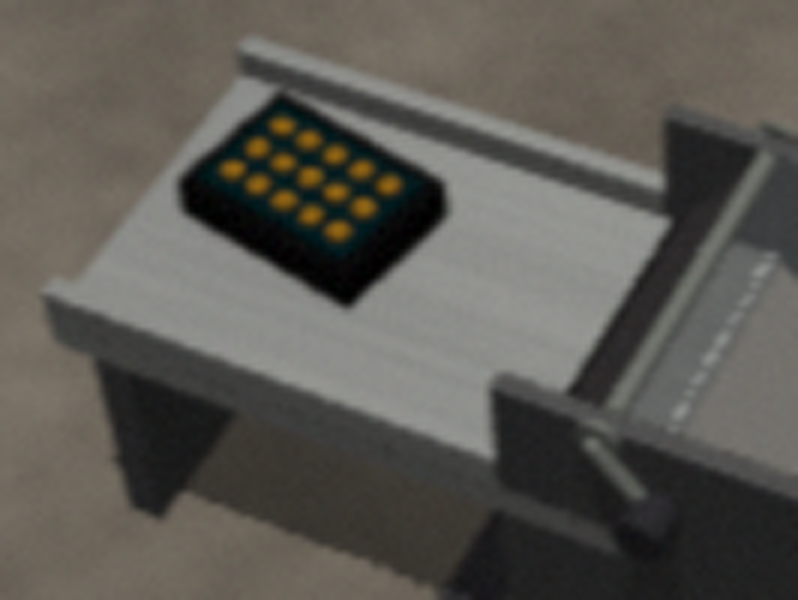

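View pics/cb.png

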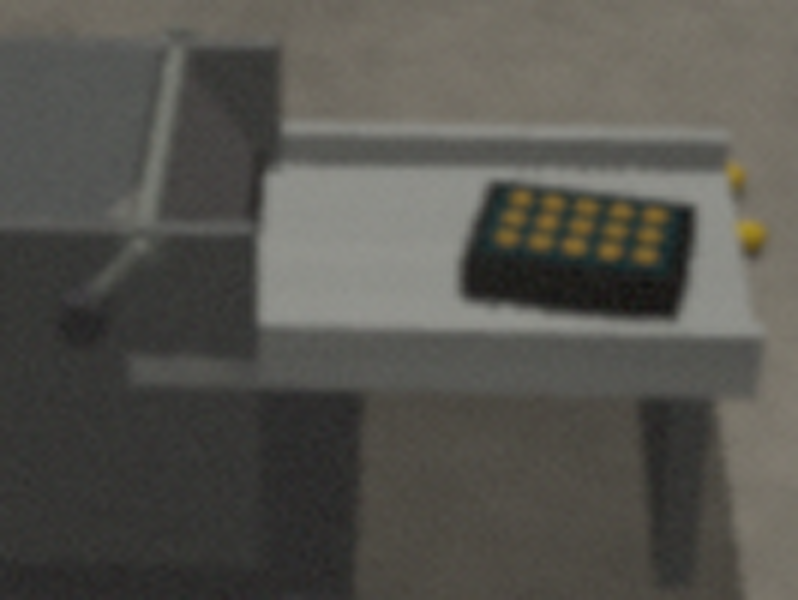

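The crops show the carrier's corner dots at (282,125), (390,185), (232,170) and (338,231) in the scene crop, and (522,198), (656,215), (508,238) and (645,256) in the side crop. The rod, rail ends and flap edge are also visible.

```bash
python3 - <<'E'
import pickle
from h import *
np.set_printoptions(precision=4,suppress=True)
_,c=pickle.load(open('scene.pkl','rb'));_,d=pickle.load(open('side.pkl','rb'))
A=lambda u,v,z:atz(c,170+(u-2.5)/6,160+(v-2.5)/6,z)[:2]
B=lambda u,v,z:atz(d,235+(u-2.5)/6,170+(v-2.5)/6,z)[:2]
def ang(p,q): return np.degrees(np.arctan2(*(q-p)[::-1]))
def show(n,p,q): print(n,p,q,'len',np.linalg.norm(q-p),'ang',ang(p,q))
show('A leftrail base',A(240,80,.09),A(665,218,.09))
show('A leftrail outer top',A(247,38,.102),A(665,182,.102))
show('A right rail top in',A(80,285,.102),A(495,460,.102))
show('A open end',A(240,80,.09),A(80,285,.102))
show('A rod',A(770,155,.135),A(612,405,.135))
show('A flap edge',A(665,220,.09),A(572,390,.09))
show('B far rail top',B(728,130,.102),B(285,122,.102))
show('B far rail base',B(728,170,.09),B(285,165,.09))
show('B near rail top',B(762,335,.102),B(262,325,.102))
show('B rod',B(178,40,.135),B(145,232,.135))
for n,F,P in (('A',A,[(282,125),(390,185),(232,170),(338,231)]),('B',B,[(656,215),(522,198),(645,256),(508,238)])):
    p=[F(*x,.106) for x in P]; print(n,'carrier',np.mean(p,0),ang(p[0],p[1]),ang(p[2],p[3]),ang(p[2],p[0]))
E
```

```text
A leftrail base [0.4519 0.0519] [0.6008 0.0945] len 0.15481857678748379 ang 15.97617230487642
A leftrail outer top [0.4494 0.0596] [0.598  0.0979] len 0.15345849439644696 ang 14.446376644522832
A right rail top in [ 0.488  -0.0497] [ 0.631  -0.0185] len 0.14635043939835743 ang 12.30022477428686
A open end [0.4519 0.0519] [ 0.488  -0.0497] len 0.10780680219999154 ang -70.42481416521406
A rod [0.6352 0.103 ] [ 0.6615 -0.001 ] len 0.10727317322001442 ang -75.82118321169354
A flap edge [0.6013 0.0938] [0.6244 0.0225] len 0.07492158507136042 ang -72.09406777176675
B far rail top [ 0.4789 -0.0618] [ 0.6277 -0.0219] len 0.15408232504044034 ang 15.000958548558362
B far rail base [ 0.4767 -0.0551] [ 0.6249 -0.013 ] len 0.15409468803882354 ang 15.861866357503903
B near rail top [0.4475 0.0576] [0.5957 0.0982] len 0.15362997395650596 ang 15.314889305586124
B rod [ 0.6624 -0.0107] [0.6299 0.1066] len 0.12173833891179325 ang 105.51406331186077
A carrier [0.5132 0.0252] 3.8068302641226635 3.5244915873545777 94.66268210411515
B carrier [0.5123 0.0198] 3.514715773594054 3.44172019819825 -86.70193809006295
```

Chute origin is about (0.6175, 0.041) with heading 15.3°. The carrier is at chute (-106, +10) mm, yaw about -11.7°. I'll line the tool up with the chute and stage it behind the open end of the deck.

drive_tool(increments=[{"delta_pos":[0,0,0],"turn":-0.1235,"jaw":-1},{"delta_pos":[0,0,0],"turn":-0.1235,"jaw":-1},{"delta_pos":[0,0,0],"turn":-0.1235,"jaw":-1},{"delta_pos":[0,0,0],"turn":-0.1235,"jaw":-1},{"delta_pos":[-5.5,-38,0],"turn":0,"jaw":-1},{"delta_pos":[-5.5,-38,0],"turn":0,"jaw":-1},{"delta_pos":[-5.5,-38,0],"turn":0,"jaw":-1},{"delta_pos":[-5.5,-38,0],"turn":0,"jaw":-1}])

```text
time: 0.82
tool_pos: [0.2138, 0.5152, 0.4039]
tcp_rot: [0.418, -3.113, 0.002]
wrist_force: [0.1, -0.8, 1.0]
width: -0.005
grip_force: 0.0
```

drive_tool(increments=[{"delta_pos":[-5.5,-38,0],"turn":0,"jaw":-1},{"delta_pos":[-5.5,-38,0],"turn":0,"jaw":-1},{"delta_pos":[-5.5,-38,0],"turn":0,"jaw":-1},{"delta_pos":[-5.5,-38,0],"turn":0,"jaw":-1},{"delta_pos":[-5.5,-38,0],"turn":0,"jaw":-1},{"delta_pos":[-5.5,-38,0],"turn":0,"jaw":-1},{"delta_pos":[-5.5,-38,0],"turn":0,"jaw":-1},{"delta_pos":[-5.5,-38,0],"turn":0,"jaw":-1}])

```text
time: 1.48
tool_pos: [0.3361, 0.2332, 0.4046]
tcp_rot: [-0.418, 3.113, 0.0]
wrist_force: [1.3, -0.1, -0.9]
width: -0.003
grip_force: 0.0
```

```bash
cat >> h.py <<'E'
from scipy.spatial.transform import Rotation as Ro
def st():
    s=bot.read_state(); R=Ro.from_rotvec(s['tcp_rot']).as_matrix(); a=np.radians(15.3)
    C=np.array([[np.cos(a),np.sin(a)],[-np.sin(a),np.cos(a)]]); p=C@(s['tool_pos'][:2]-[.6175,.041])*1000
    print('t',s['time'],'chute xy mm',p.round(1),'tip z',((s['tool_pos']+.173*R[:,2])[2]*1000).round(1),'y-axis deg',np.degrees(np.arctan2(R[1,1],R[0,1])).round(2),'z',R[:,2].round(3),'F',s['wrist_force'].round(1),'w',round(s['width'],2),'q6',s['q'][5].round(2))
E
python3 -c "
from h import *;st()"
```

```text
t 1.4833 chute xy mm [-220.7  259.6] tip z 231.6 y-axis deg 105.29 z [ 0.  0. -1.] F [ 1.3 -0.1 -0.9] w -0.0 q6 -1.29
```

drive_tool(increments=[{"delta_pos":[-5.5,-38,0],"turn":0,"jaw":-1},{"delta_pos":[-5.5,-38,0],"turn":0,"jaw":-1},{"delta_pos":[-5.5,-38,0],"turn":0,"jaw":-1},{"delta_pos":[-5.5,-38,0],"turn":0,"jaw":-1},{"delta_pos":[-5.5,-38,0],"turn":0,"jaw":-1},{"delta_pos":[-5.5,-38,0],"turn":0,"jaw":-1},{"delta_pos":[0,0,0],"turn":0,"jaw":-1},{"delta_pos":[0,0,0],"turn":0,"jaw":-1}])

```text
time: 2.15
tool_pos: [0.4282, 0.0218, 0.4044]
tcp_rot: [0.409, -3.114, -0.0]
wrist_force: [0.2, 0.3, 1.0]
width: 0.003
grip_force: 0.0
```

```bash
python3 -c "
from h import *;st()"
```

```text
t 2.15 chute xy mm [-187.6   31.5] tip z 231.4 y-axis deg 104.97 z [-0.001  0.    -1.   ] F [0.2 0.3 1. ] w 0.0 q6 -1.84
```

drive_tool(increments=[{"delta_pos":[0,-10,25],"turn":-0.005,"jaw":-1},{"delta_pos":[0,-9.5,30],"turn":0,"jaw":-1},{"delta_pos":[0,0,30],"turn":0,"jaw":-1},{"delta_pos":[0,0,25],"turn":0,"jaw":-1},{"delta_pos":[0,0,18],"turn":0,"jaw":-1},{"delta_pos":[0,0,7.5],"turn":0,"jaw":-1},{"delta_pos":[0,0,0],"turn":0,"jaw":-1},{"delta_pos":[0,0,0],"turn":0,"jaw":-1}])

```text
time: 2.82
tool_pos: [0.4331, 0.0057, 0.2695]
tcp_rot: [0.427, -3.112, -0.0]
wrist_force: [0.5, -0.4, 0.3]
width: 0.002
grip_force: 0.0
```

```bash
python3 - <<'E'
from h import *
st(); snap('side','s1.png'); snap('scene','c1.png')
a=cv2.imread('pics/s1.png')[120:270,200:400]; b=cv2.imread('pics/c1.png')[120:270,140:340]
im=np.hstack([cv2.resize(x,(400,300),interpolation=2) for x in(a,b)]); cv2.imwrite('pics/m1.png',im)
E
```

```text
t 2.8167 chute xy mm [-187.2   14.6] tip z 96.5 y-axis deg 105.62 z [-0.  0. -1.] F [ 0.5 -0.4  0.3] w 0.0 q6 -1.89
```

View pics/m1.png

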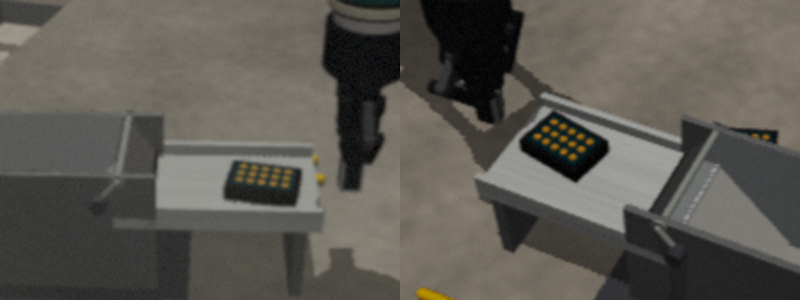

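The fingers (tip at about (350,188) in the side view) stand behind the deck's open end, in line with the carrier. I'll start the push.

drive_tool(increments=[{"delta_pos":[-6,-1,0.8],"turn":0,"jaw":-1},{"delta_pos":[-6,-1,0.7],"turn":0.005,"jaw":-1},{"delta_pos":[-5,0,0],"turn":0,"jaw":-1},{"delta_pos":[-4,0,0],"turn":0,"jaw":-1},{"delta_pos":[-4,0,0],"turn":0,"jaw":-1},{"delta_pos":[-4,0,0],"turn":0,"jaw":-1},{"delta_pos":[-4,0,0],"turn":0,"jaw":-1},{"delta_pos":[-4,0,0],"turn":0,"jaw":-1}])

```text
time: 3.58
tool_pos: [0.4696, 0.0129, 0.2675]
tcp_rot: [0.417, -3.113, -0.0]
wrist_force: [-0.5, 0.9, -0.1]
width: -0.002
grip_force: 0.2
```

drive_tool(increments=[{"delta_pos":[-4,0,0],"turn":0,"jaw":-1},{"delta_pos":[-4,0,0],"turn":0,"jaw":-1},{"delta_pos":[-4,0,0],"turn":0,"jaw":-1},{"delta_pos":[-4,0,0],"turn":0,"jaw":-1},{"delta_pos":[-4,0,0],"turn":0,"jaw":-1},{"delta_pos":[-4,0,0],"turn":0,"jaw":-1},{"delta_pos":[-4,0,0],"turn":0,"jaw":-1},{"delta_pos":[-4,0,0],"turn":0,"jaw":-1}])

```text
time: 4.25
tool_pos: [0.5005, 0.0213, 0.2677]
tcp_rot: [0.417, -3.114, -0.0]
wrist_force: [-0.5, -0.5, 0.3]
width: 0.002
grip_force: 0.1
```

```bash
python3 - <<'E'
from h import *
st(); snap('side','s2.png'); snap('scene','c2.png')
a=cv2.imread('pics/s2.png')[120:270,200:400]; b=cv2.imread('pics/c2.png')[120:270,140:340]
im=np.hstack([cv2.resize(x,(400,300),interpolation=2) for x in(a,b)]); cv2.imwrite('pics/m2.png',im)
E
```

```text
t 4.25 chute xy mm [-118.    11.8] tip z 94.7 y-axis deg 105.25 z [-0.  0. -1.] F [-0.5 -0.5  0.3] w 0.0 q6 -1.84
```

View pics/m2.png

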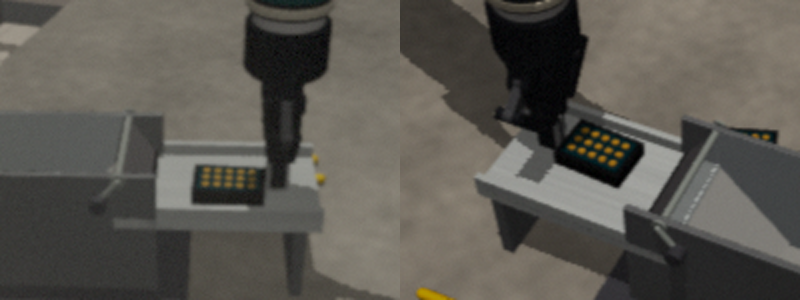

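The carrier is now nearly square to the deck, with its rear end against the fingers. Its centre is at about (229,178) in the side half and (598,147) in the scene half.

```bash
python3 - <<'E'
import pickle
from h import *
_,c=pickle.load(open('scene.pkl','rb'));_,d=pickle.load(open('side.pkl','rb'))
a=np.radians(15.3);C=np.array([[np.cos(a),np.sin(a)],[-np.sin(a),np.cos(a)]])
for k,u,v in((c,239,193.5),(d,314.5,209)): print(C@(atz(k,u,v,.106)[:2]-[.6175,.041])*1000)
E
```

```text
[-68.99014826  16.18240905]
[-73.69444463  14.4191847 ]
```

drive_tool(increments=[{"delta_pos":[-4,0,0],"turn":0,"jaw":-1},{"delta_pos":[-4,0,0],"turn":0,"jaw":-1},{"delta_pos":[-4,0,0],"turn":0,"jaw":-1},{"delta_pos":[-4,0,0],"turn":0,"jaw":-1}])

```text
time: 4.68
tool_pos: [0.516, 0.0255, 0.2677]
tcp_rot: [-0.417, 3.114, 0.0]
wrist_force: [-1.0, -0.4, -0.2]
width: -0.003
grip_force: 0.1
```

drive_tool(increments=[{"delta_pos":[-4,0,0],"turn":0,"jaw":-1},{"delta_pos":[-4,0,0],"turn":0,"jaw":-1},{"delta_pos":[-4,0,0],"turn":0,"jaw":-1},{"delta_pos":[-4,0,0],"turn":0,"jaw":-1},{"delta_pos":[-4,0,0],"turn":0,"jaw":-1},{"delta_pos":[-4,0,0],"turn":0,"jaw":-1},{"delta_pos":[-4,0,0],"turn":0,"jaw":-1},{"delta_pos":[-4,0,0],"turn":0,"jaw":-1}])

```text
time: 5.35
tool_pos: [0.5468, 0.0339, 0.2677]
tcp_rot: [0.417, -3.114, 0.0]
wrist_force: [-1.5, 0.5, -0.2]
width: 0.003
grip_force: 0.3
```

drive_tool(increments=[{"delta_pos":[-4,0,0],"turn":0,"jaw":-1},{"delta_pos":[-4,0,0],"turn":0,"jaw":-1},{"delta_pos":[-4,0,0],"turn":0,"jaw":-1},{"delta_pos":[-4,0,0],"turn":0,"jaw":-1}])

```text
time: 5.68
tool_pos: [0.5623, 0.0381, 0.2677]
tcp_rot: [0.417, -3.114, 0.0]
wrist_force: [0.2, -0.7, 0.4]
width: 0.001
grip_force: 0.3
```

```bash
python3 - <<'E'
from h import *
st(); snap('side','s3.png'); snap('scene','c3.png')
a=cv2.imread('pics/s3.png')[120:270,200:400]; b=cv2.imread('pics/c3.png')[120:270,180:380]
im=np.hstack([cv2.resize(x,(400,300),interpolation=2) for x in(a,b)]); cv2.imwrite('pics/m3.png',im)
E
```

```text
t 5.6833 chute xy mm [-54.   11.8] tip z 94.7 y-axis deg 105.25 z [-0. -0. -1.] F [ 0.2 -0.7  0.4] w 0.0 q6 -1.81
```

View pics/m3.png

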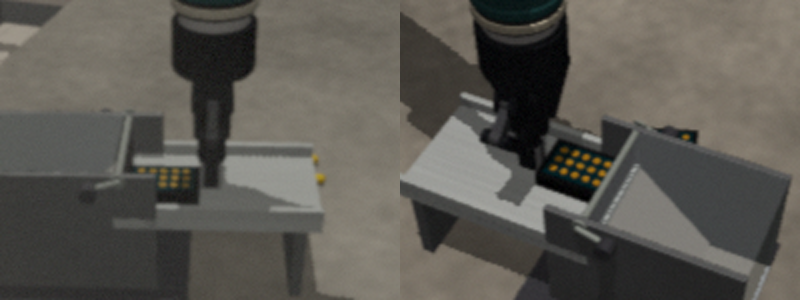

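The carrier's front is under the opening flap and it is square to the deck. I'll keep pushing.

drive_tool(increments=[{"delta_pos":[-4,0,0],"turn":0,"jaw":-1},{"delta_pos":[-4,0,0],"turn":0,"jaw":-1},{"delta_pos":[-4,0,0],"turn":0,"jaw":-1},{"delta_pos":[-4,0,0],"turn":0,"jaw":-1},{"delta_pos":[-4,0,0],"turn":0,"jaw":-1},{"delta_pos":[-4,0,0],"turn":0,"jaw":-1},{"delta_pos":[-4,0,0],"turn":0,"jaw":-1},{"delta_pos":[-4,0,0],"turn":0,"jaw":-1}])

```text
time: 6.45
tool_pos: [0.5932, 0.0466, 0.2677]
tcp_rot: [-0.417, 3.114, -0.0]
wrist_force: [-0.8, -0.3, -0.2]
width: 0.001
grip_force: 0.3
```

drive_tool(increments=[{"delta_pos":[-3,0,0],"turn":0,"jaw":-1},{"delta_pos":[-3,0,0],"turn":0,"jaw":-1},{"delta_pos":[-3,0,0],"turn":0,"jaw":-1},{"delta_pos":[-3,0,0],"turn":0,"jaw":-1},{"delta_pos":[-3,0,0],"turn":0,"jaw":-1},{"delta_pos":[-3,0,0],"turn":0,"jaw":-1},{"delta_pos":[-3,0,0],"turn":0,"jaw":-1},{"delta_pos":[-3,0,0],"turn":0,"jaw":-1}])

```text
time: 7.12
tool_pos: [0.6163, 0.0528, 0.2678]
tcp_rot: [-0.417, 3.113, -0.0]
wrist_force: [0.2, 0.7, -0.0]
width: 0.001
grip_force: 0.0
```

drive_tool(increments=[{"delta_pos":[-2,0,0],"turn":0,"jaw":-1},{"delta_pos":[-2,0,0],"turn":0,"jaw":-1},{"delta_pos":[0,0,0],"turn":0,"jaw":-1},{"delta_pos":[0,0,0],"turn":0,"jaw":-1},{"delta_pos":[0,0,0],"turn":0,"jaw":-1}])

```text
time: 7.53
tool_pos: [0.6197, 0.0538, 0.2676]
tcp_rot: [0.417, -3.114, 0.0]
wrist_force: [0.4, 0.3, 0.3]
width: 0.003
grip_force: 0.1
```

```bash
python3 - <<'E'
from h import *
st(); snap('side','s4.png'); snap('scene','c4.png')
a=cv2.imread('pics/s4.png')[120:270,160:360]; b=cv2.imread('pics/c4.png')[150:300,210:410]
im=np.hstack([cv2.resize(x,(400,300),interpolation=2) for x in(a,b)]); cv2.imwrite('pics/m4.png',im)
E
```

```text
t 7.5333 chute xy mm [ 5.5 11.8] tip z 94.6 y-axis deg 105.25 z [-0. -0. -1.] F [0.4 0.3 0.3] w 0.0 q6 -1.79
```

View pics/m4.png

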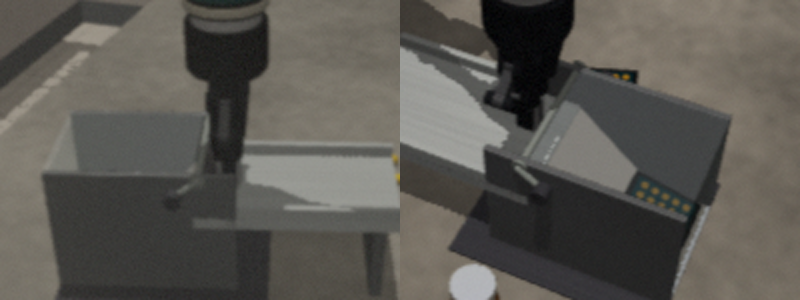

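The carrier has dropped to the box floor, at (660,195) in the scene half. Now I'll draw the fingers back.

drive_tool(increments=[{"delta_pos":[4,0,0],"turn":0,"jaw":-1},{"delta_pos":[6,0,0],"turn":0,"jaw":-1},{"delta_pos":[8,0,0],"turn":0,"jaw":-1},{"delta_pos":[10,0,0],"turn":0,"jaw":-1},{"delta_pos":[15,0,0],"turn":0,"jaw":-1},{"delta_pos":[20,0,0],"turn":0,"jaw":-1},{"delta_pos":[20,0,0],"turn":0,"jaw":-1},{"delta_pos":[20,0,0],"turn":0,"jaw":-1}])

```text
time: 8.3
tool_pos: [0.5185, 0.0263, 0.2675]
tcp_rot: [0.417, -3.113, 0.0]
wrist_force: [0.1, -0.1, 0.6]
width: 0.005
grip_force: 0.0
```

drive_tool(increments=[{"delta_pos":[15,0,-10],"turn":0,"jaw":-1},{"delta_pos":[10,0,-20],"turn":0,"jaw":-1},{"delta_pos":[10,0,-20],"turn":0,"jaw":-1},{"delta_pos":[10,0,-20],"turn":0,"jaw":-1},{"delta_pos":[0,0,-10],"turn":0,"jaw":-1},{"delta_pos":[0,0,0],"turn":0,"jaw":-1},{"delta_pos":[0,0,0],"turn":0,"jaw":-1},{"delta_pos":[0,0,0],"turn":0,"jaw":-1}])

```text
time: 8.97
tool_pos: [0.4768, 0.0149, 0.3466]
tcp_rot: [0.417, -3.113, -0.0]
wrist_force: [-0.3, -1.0, -0.1]
width: 0.002
grip_force: 0.0
```

```bash
python3 - <<'E'
from h import *
st(); snap('side','s5.png'); snap('scene','c5.png')
a=cv2.imread('pics/s5.png')[170:320,200:400]; b=cv2.imread('pics/c5.png')[165:315,200:400]
im=np.hstack([cv2.resize(x,(400,300),interpolation=2) for x in(a,b)]); cv2.imwrite('pics/m5.png',im)
E
```

```text
t 8.9667 chute xy mm [-142.6   12. ] tip z 173.6 y-axis deg 105.25 z [-0.001  0.    -1.   ] F [-0.3 -1.  -0.1] w 0.0 q6 -1.86
```

View pics/m5.png

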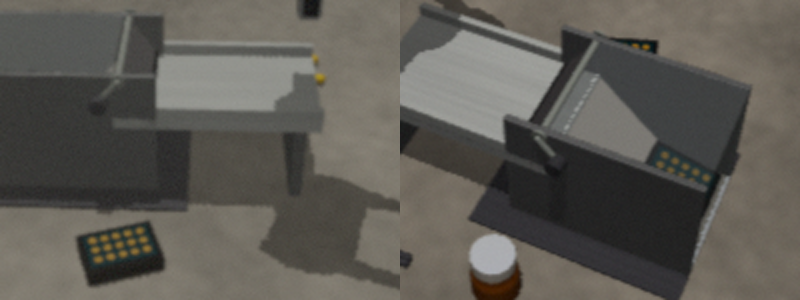

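The carrier lies on the box floor at (680,165). The flap weight is back at full-frame (277,246), the same as at the start, so the flap is shut. The jar and spare are untouched.

```bash
python3 -c "
from workcell import bot;print(bot.finish_job())"
```

```text
the job is handed in; nothing more can be done
None
```

The carrier dropped into the box, the flap swung shut by itself, and the job is handed in at about 9 s; the jar and spare look unmoved, and the arm never went near the pliers, though they were out of the final view.

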